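Return the solder-paste spatulas to their colour-coded holders

ROBOT

A 6-joint arm with a two-finger parallel gripper is mounted at the origin on a cart in front of the work surface, level with it; the furniture and walls round the work are solid. World frame = base frame: x ahead of the robot, y to its left, z up, the work surface at z = 0. Lengths are in m, angles in rad, forces in N, time in s.
With the tool pointing down it reaches from about 0.3 to 0.775 m from the base axis. Payload 14.6 kg.
Tool frame: the origin (TCP) lies on the centre line of the jaws, within the pads' length; the fingertips stand 19 mm ahead of it and the grasp point (between the pads) is the TCP; z points along the fingers, y is the line along which they close (so a half turn about z gives the same grasp; the last joint's range is limited). The gripper opens to 94 mm and grips with 3 to 60 N. Pads are 16 mm wide; open, the fingers measure 119 mm over their backs; the gripper's body (75 mm by 177 mm) begins 78 mm behind the grasp point.
Start: joints at [1.281, 0.3, 1.521, -0, 1.321, -0.067], TCP at [0.122, 0.536, 0.224] pointing down, gripper open.
Joint ranges: [-3.03, 3.03], [-0.79, 2.21], [0.23, 2.52], [-1.04, 4.18], [0, 3.07], [-2.55, 2.55]. Speed limits (rad/s): [2.22, 2.22, 2.57, 3.14, 3.14, 3.14].

INTERFACE

Orientations are given as [roll, pitch, yaw] about the fixed x, y, z axes, in that order (R = Rz(yaw) Ry(pitch) Rx(roll)).
In Python, from station import get_obs, camera, workorder gives the robot as it stands.
- The arm moves only by the tool play_rows, never from a script. Its argument "motion" is a list that holds one entry, the list of rows, each a list of 7 numbers: the shift along the tool's x, y, z as a fraction of full scale, then the turn, a rotation vector about the tool's x, y, z as a fraction of full scale, then the opening, from -1 (shut) to 1 (fully open). In form: [[[x, y, z, ax, ay, az, grip], ...]]. A call has 1 to 10 rows; each row is the pose to reach, as a shift and turn from the pose commanded when the call began, along the tool's axes at that moment, turning the shorter way round; what a row does not reach only later rows make up. Full scale, the value 1, is 0.25 m for a shift and 2 pi rad for a turn. A row lasts 1/10 s, in which the tool goes at most 50 mm and 8.59 degrees, less where a joint would pass 70% of its speed; a pose out of reach is approached as far as the arm can. A call with a number of a shift or a turn outside -1 to 1 is refused whole. A call with a gripper value outside its range is refused whole. The fingers move at their own pace and stop on an object; "grip_force" is the grip in N (left out, the last holds). Time passes only in rows, so rows that repeat a pose let the fingers close. It gives the time, the measured TCP pose, the force, the opening and the grip force at its end, in the units of the state.
- get_obs(): the state, without advancing time (a new reading comes with each control period).
- camera(name): name is "scene" or "top" or "wrist"; returns a dict with "frame" (400x640x3 uint8, red, green, blue), "z_map" (400x640 float32, m along the optical axis (not along the pixel's ray), 0 where there is no reading), "camera_matrix" (3x3 intrinsics, pixels), "T" (4x4, takes a point from camera to world coordinates); the wrist camera has in their place "T_tool_cam" (4x4, takes a point from camera to tool coordinates, whose origin is the TCP and whose axes are the flange's). Camera axes: x right, y up, looking along -z (the intrinsics and any distortion apply to the point x, -y, -z); pixel columns grow to the right and rows downward; lengths in m; the calibration is good to about 2 mm. The wrist camera is an equidistant fisheye: a pixel r from the principal point sees the ray r / f radians off the axis. A picture is of the moment at which its call begins: read the wrist's pose just before it.
- workorder.hand_in(): hands the job in; it is judged then, once.
The state is a dict: "time_s": time; "qpos": joint angles; "joint_vel": joint speeds; "tau": joint torques, N m; "ee_pos": TCP position; "eef_rot": TCP orientation; "force": force on the tool from outside, world axes, zero at the start; "moment": the same for the moment, N m; "grip_width": finger opening in m; "grip_force": force on a finger pad.
Only numpy, scipy, OpenCV 4.12 (cv2) and the standard library are available. Lean on these libraries where they do the work, as an engineer would, in place of code of your own. Each camera call takes 0.05 s, during which the arm holds its last target. There are 200 camera calls.

TASK

The two wiped solder-paste spatulas go back into their sloping holders: slide each blade into the slot of the holder whose face plate has the colour of its handle, fully home so that the bolster sits against the face plate, and let go. Leaded and lead-free paste must not mix, so never put a blade into the other colour's slot, and leave the paste jar, the pump bottle and the circuit board where they are.

Things in the scene. Friction and masses are not known exactly. Their poses are not given: they have to be found in the camera images.
- green_spatula: Green-handled flat steel spatula, 180 mm long, 90 g, lying flat. Origin under the handle's middle, on its lower face; x along the tool to the blade, z up. Handle with steel bolster: x -52.5 to 52.5 mm, 24 wide (bolster 26, from x 42.5), 18 thick. Blade: x 52.5 to 127.5, 32 wide, 2.5 thick, round end, centred at z = 9 mm. Both faces alike: may go in either way up
- green_holder: holder with a green face plate, fixed: foot plate 135 x 88 x 8 mm, black wedge body 72 mm wide, 92 high. Origin on the bench under its middle; x level, the way a blade goes in; z up. Slot runs along +x, 40 degrees below horizontal, 38 wide (y) x 6.5 mm, 81 deep; mouth centre (-40, 0, 80) mm. Plate 66 x 35 mm, square to the slot, its opening 46 x 12 narrowing to the slot over 6 mm
- green_spatula_shoulder (a point): front end of the green spatula's bolster, on the tool's axis, where the blade begins: (52.5, 0, 9) mm
- green_spatula_tip (a point): end of the green spatula's blade, on the tool's axis: (127.5, 0, 9) mm
- green_holder_mouth (a point): centre of the green holder's slot mouth, in the plane of its face plate: (-40, 0, 80) mm
- green_holder_home (a point): point on the green holder's slot axis 75 mm in from the mouth, where the blade's end lies when fully home: (17.5, 0, 31.8) mm
- red_spatula: Red-handled flat steel spatula, 180 mm long, 90 g, lying flat. Origin under the handle's middle, on its lower face; x along the tool to the blade, z up. Handle with steel bolster: x -52.5 to 52.5 mm, 24 wide (bolster 26, from x 42.5), 18 thick. Blade: x 52.5 to 127.5, 32 wide, 2.5 thick, round end, centred at z = 9 mm. Both faces alike: may go in either way up
- red_holder: holder with a red face plate, fixed: foot plate 135 x 88 x 8 mm, black wedge body 72 mm wide, 92 high. Origin on the bench under its middle; x level, the way a blade goes in; z up. Slot runs along +x, 40 degrees below horizontal, 38 wide (y) x 6.5 mm, 81 deep; mouth centre (-40, 0, 80) mm. Plate 66 x 35 mm, square to the slot, its opening 46 x 12 narrowing to the slot over 6 mm
- red_spatula_shoulder (a point): front end of the red spatula's bolster, on the tool's axis, where the blade begins: (52.5, 0, 9) mm
- red_spatula_tip (a point): end of the red spatula's blade, on the tool's axis: (127.5, 0, 9) mm
- red_holder_mouth (a point): centre of the red holder's slot mouth, in the plane of its face plate: (-40, 0, 80) mm
- red_holder_home (a point): point on the red holder's slot axis 75 mm in from the mouth, where the blade's end lies when fully home: (17.5, 0, 31.8) mm
- paste_jar: small white screw-top jar with a green label, 39 mm across, 29 mm high, loose; origin under its middle
- dispenser: translucent square pump bottle with a round top, 56 x 56 x 89 mm, loose; origin under its middle
- circuit_board: bare green circuit board with a white connector, 75 x 62 x 8 mm, loose; origin under its middle

How it is judged:
At the end, for the whole second after the job is handed in: Each spatula rests (slower than 0.02 m/s) in the holder of its own colour: its shoulder within 8 mm of the mouth's centre and its blade's end within 10 mm of the home point 75 mm down the slot (distance between green_spatula_shoulder and green_holder_mouth below 0.008 m and distance between green_spatula_tip and green_holder_home below 0.01 m and linear speed of each of green_spatula, red_spatula below 0.02 m/s and distance between red_spatula_shoulder and red_holder_mouth below 0.008 m and distance between red_spatula_tip and red_holder_home below 0.01 m); the robot touches nothing.
It fails at once if the green spatula's blade is pushed into the red holder (distance between green_spatula_tip and red_holder_home below 0.035 m).
It fails at once if the red spatula's blade is pushed into the green holder (distance between red_spatula_tip and green_holder_home below 0.035 m).
It fails at once if the paste jar is moved more than 25 mm (distance of paste_jar from where it was at the start of the episode above 0.025 m).
It fails at once if the dispenser is moved more than 25 mm (distance of dispenser from where it was at the start of the episode above 0.025 m).
It fails at once if the circuit board is moved more than 25 mm (distance of circuit_board from where it was at the start of the episode above 0.025 m).
It also fails if it takes over 54 s, if anything falls off the work surface, if the arm or the gripper's body presses on something with over 40 N, if the wrist force passes 120 N, or if a joint passes its speed limit or range.

## Working session

There is one attempt and no reset: what is moved stays moved. The work goes in short steps, Python scripts to look and compute and a tool call to move; the robot and the scene stay as the last step left them, time stands still between calls to the robot, and variables do not carry over. Pictures are saved under pics/ and viewed, at most 13 in all, crops included, and the job is handed in when it is done.

Besides the shell and the picture viewer there is one more tool, called as name([rows], argument=value, ...), one row to a line, values as JSON. play_rows: Moves the arm, as the interface text tells. Its arguments: {"type":"object","properties":{"motion":{"type":"array"},"grip_force":{"type":"number"}},"required":["motion"]}

```bash
mkdir -p pics; ls
python3 - <<'E'
from station import get_obs,camera
import cv2,numpy as np
print(get_obs())
for n in("scene","top"):
    c=camera(n); np.savez(f"{n}0.npz",**{k:v for k,v in c.items()})
    cv2.imwrite(f"pics/{n}0.png",c["frame"][:,:,::-1]); print(n,c["camera_matrix"],c["T"],c.keys())
E
```

```text
pics
{'time_s': 0.0, 'qpos': array([ 1.28142560e+00,  3.00476326e-01,  1.52158344e+00, -3.97755214e-05,
        1.32073681e+00, -6.66090446e-02]), 'joint_vel': array([ 5.01473299e-04, -1.26856777e-04,  2.68779456e-05,  3.32925154e-04,
       -8.72937268e-05, -6.34087981e-05]), 'tau': array([-3.65784181e-03, -5.31797254e+01, -3.52743888e+01,  7.06721703e-02,
        2.42871634e-02,  1.84582700e-05]), 'ee_pos': array([0.12145327, 0.53616411, 0.22388247]), 'eef_rot': array([-3.14038884e+00, -4.16912568e-05,  2.91884082e+00]), 'force': array([ 0.3922746 ,  0.39571226, -1.1909305 ]), 'moment': array([0.02546044, 0.00185064, 0.00651984]), 'grip_force': 0.0, 'grip_width': 0.09406048018272883}
scene [[427.81561549   0.         319.15366761]
 [  0.         427.81561549 199.47493442]
 [  0.           0.           1.        ]] [[ 7.07031203e-01  5.08870292e-01 -4.91078307e-01  7.31049329e-02]
 [-7.07181674e-01  5.07800067e-01 -4.91968670e-01 -4.45766240e-01]
 [-9.78643185e-04  6.95118780e-01  7.18894237e-01  7.94751782e-01]
 [ 0.00000000e+00  0.00000000e+00  0.00000000e+00  1.00000000e+00]] dict_keys(['frame', 'z_map', 'camera_matrix', 'T'])
top [[365.06013388   0.         320.16020526]
 [  0.         365.06013388 200.90959603]
 [  0.           0.           1.        ]] [[ 0.02501905  0.99089297 -0.13230707  0.43466251]
 [-0.99943596  0.02775841  0.01890056  0.0458968 ]
 [ 0.02240106  0.13175957  0.99102856  0.92006094]
 [ 0.          0.          0.          1.        ]] dict_keys(['frame', 'z_map', 'camera_matrix', 'T'])
```

View pics/scene0.png

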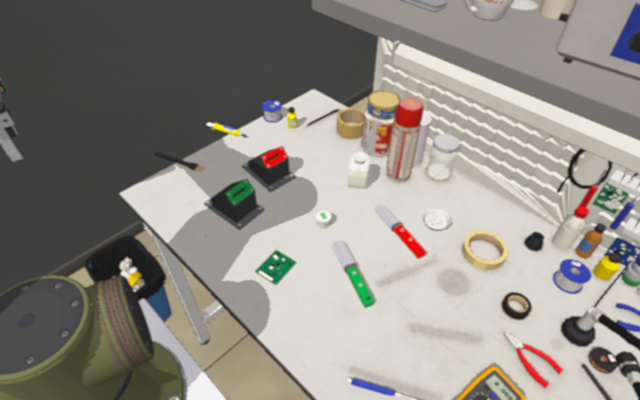

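View pics/top0.png

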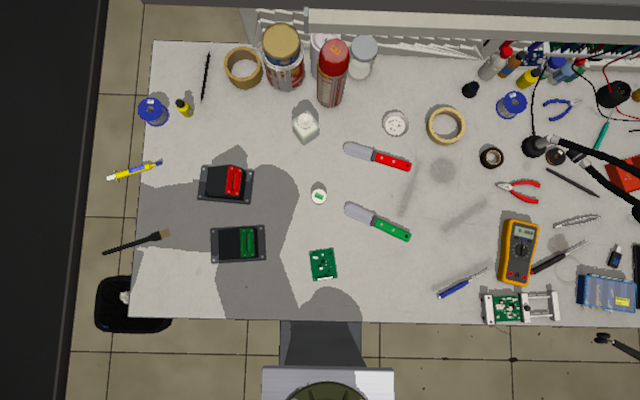

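The scene view shows the green holder near (236,203), the red holder near (268,166), the green spatula at (353,275) and the red one at (402,232). In the top view both blades point left. The green handle is at (392,227), the red handle at (392,161), and the plates at (248,242) green and (233,181) red. The board, label and jar share the green colour, so I'll pick blobs by location.

```bash
cat > h.py <<'E'
import numpy as np,cv2
def rays(c,uv):
    K=c["camera_matrix"];T=c["T"];uv=np.atleast_2d(uv).astype(float)
    d=np.c_[(uv[:,0]-K[0,2])/K[0,0],-(uv[:,1]-K[1,2])/K[1,1],-np.ones(len(uv))]
    return T[:3,3],d@T[:3,:3].T
def onplane(c,uv,z):
    o,d=rays(c,uv);return o+d*((z-o[2])/d[:,2])[:,None]
def depthpts(c,uv):
    o,d=rays(c,uv);uv=np.atleast_2d(uv);return o+d*c["z_map"][uv[:,1],uv[:,0]][:,None]
def mask(c,col):
    h=cv2.cvtColor(c["frame"],cv2.COLOR_RGB2HSV);H,S,V=cv2.split(h)
    m=((H<8)|(H>172)) if col=="red" else ((H>55)&(H<85))
    return (m&(S>130)&(V>45)).astype(np.uint8)
def blobs(c,col,box,amin=40):
    m=mask(c,col);x0,y0,x1,y1=box;z=np.zeros_like(m);z[y0:y1,x0:x1]=m[y0:y1,x0:x1]
    z=cv2.morphologyEx(z,cv2.MORPH_CLOSE,np.ones((3,3),np.uint8))
    n,l,s,_=cv2.connectedComponentsWithStats(z);i=1+np.argmax(s[1:,4]);v,u=np.nonzero(l==i);return np.c_[u,v]
E
python3 - <<'E'
from h import *
np.set_printoptions(precision=4,suppress=True)
C={n:dict(np.load(n+"0.npz")) for n in("scene","top")}
B={("scene","green","sp"):(330,230,390,310),("scene","red","sp"):(380,200,440,262),("scene","green","ho"):(205,170,265,225),("scene","red","ho"):(240,140,300,190),
("top","green","sp"):(345,200,420,250),("top","red","sp"):(345,140,420,178),("top","green","ho"):(205,220,272,270),("top","red","ho"):(190,155,260,210)}
for (n,col,k),b in B.items():
    c=C[n];uv=blobs(c,col,b)
    if k=="sp":
        p=onplane(c,uv,.018);(x,y),(w,h),a=cv2.minAreaRect((p[:,:2]*1000).astype(np.float32))
        d=depthpts(c,uv);e=np.linalg.eigh(np.cov(p[:,:2].T))[1][:,1]
        print(n,col,k,len(uv),"rect",x,y,w,h,"axis deg",np.degrees(np.arctan2(e[1],e[0])),"mean",p.mean(0),"depth z",np.percentile(d[:,2],[5,50,95]))
    else:
        d=depthpts(c,uv);m=np.median(d,0);q=d[np.linalg.norm(d-m,axis=1)<.05];
        U,S,V=np.linalg.svd(q-q.mean(0),full_matrices=False);nn=V[2]*np.sign(V[2,2])
        print(n,col,k,len(uv),"mean",q.mean(0),"normal",nn,"elev",np.degrees(np.arcsin(nn[2])),"az",np.degrees(np.arctan2(nn[1],nn[0])),"ext",np.ptp((q-q.mean(0))@V.T,axis=0),"long",V[0], "mid", ((lambda t:q.mean(0)+((t.max(0)+t.min(0))/2)@V)((q-q.mean(0))@V.T)))
E
```

```text
scene green sp 380 rect 485.1623840332031 -153.24217224121094 97.19126892089844 21.783884048461914 axis deg 65.93073736980176 mean [ 0.484  -0.1554  0.018 ] depth z [0.0144 0.018  0.0206]
scene red sp 387 rect 657.4022827148438 -154.0194091796875 98.07437133789062 26.940975189208984 axis deg 73.13187593007476 mean [ 0.6568 -0.1556  0.018 ] depth z [0.009  0.0178 0.0207]
scene green ho 359 mean [0.446  0.1961 0.0786] normal [ 0.1662 -0.7342  0.6583] elev 41.17202732371594 az -77.24303342207986 ext [0.0642 0.0378 0.0502] long [-0.9861 -0.121   0.1141] mid [0.442  0.2054 0.0698]
scene red ho 352 mean [0.5867 0.235  0.0779] normal [ 0.0622 -0.5515  0.8318] elev 56.28740168172279 az -83.56391146820343 ext [0.0679 0.0456 0.0606] long [-0.9954  0.027   0.0924] mid [0.5858 0.2482 0.0661]
top green sp 324 rect 488.22747802734375 -151.98052978515625 91.46086883544922 22.39083480834961 axis deg 66.11176567325751 mean [ 0.4877 -0.1525  0.018 ] depth z [0.0118 0.0175 0.0207]
top red sp 346 rect 660.9845581054688 -153.0043182373047 94.01045227050781 24.55548858642578 axis deg 73.98681928075585 mean [ 0.661 -0.153  0.018] depth z [0.0103 0.0175 0.0203]
top green ho 406 mean [0.4475 0.1949 0.0807] normal [ 0.0709 -0.7493  0.6584] elev 41.180071248380585 az -84.59363166375553 ext [0.0657 0.0386 0.0149] long [-0.9962 -0.0871  0.0081] mid [0.4467 0.1953 0.0771]
top red ho 416 mean [0.589  0.2338 0.0805] normal [-0.0433 -0.74    0.6712] elev 42.1589599469487 az -93.35079973068187 ext [0.0677 0.0397 0.0166] long [-0.9983  0.0585  0.    ] mid [0.5889 0.2339 0.076 ]
```

```bash
cat >> h.py <<'E'
from scipy.spatial.transform import Rotation as Ro
BETA=np.radians(20)
SP={"green":(np.array([.488,-.149,.009]),np.radians(66.0)),"red":(np.array([.6605,-.149,.009]),np.radians(73.6))}
HO={"green":(np.array([.447,.1955,.080]),np.radians(95.2)),"red":(np.array([.588,.2345,.080]),np.radians(86.7))}
def toolR(az,el):   # tool x along azimuth az, elevation el; tool y level; z mostly down
    x=np.array([np.cos(az)*np.cos(el),np.sin(az)*np.cos(el),np.sin(el)])
    y=np.array([np.sin(az),-np.cos(az),0]);return np.c_[x,y,np.cross(x,y)]
def pose():
    from station import get_obs
    o=get_obs();return np.array(o["ee_pos"]),Ro.from_euler("xyz",o["eef_rot"]).as_matrix(),o
def go(p,R):        # row numbers from the present pose to p,R
    p0,R0,o=pose();s=R0.T@(np.asarray(p)-p0)/.25;r=Ro.from_matrix(R0.T@R).as_rotvec()
    print("shift",np.round(s,3),"turn",np.round(r/2/np.pi,3),"rows>=",np.ceil(max(np.linalg.norm(s)*5,np.degrees(np.linalg.norm(r))/8.59)))
def grasp(col,back=0.,along=0.):
    h,az=SP[col];R=toolR(az,BETA);d=np.array([np.cos(az),np.sin(az),0])
    return h+along*d-R[:,2]*(.0149+back),R
E
python3 - <<'E'
from h import *
np.set_printoptions(precision=4,suppress=True)
print(grasp("green"),grasp("green",.1),grasp("red"))
R0=pose()[1];R1=grasp("green")[1]
rv=Ro.from_matrix(R0.T@R1).as_rotvec()
go([.32,.26,.22],R0@Ro.from_rotvec(rv*.6).as_matrix())
E
```

```text
(array([ 0.4859, -0.1537,  0.023 ]), array([[ 0.3822,  0.9135,  0.1391],
       [ 0.8585, -0.4067,  0.3125],
       [ 0.342 ,  0.    , -0.9397]])) (array([ 0.472 , -0.1849,  0.117 ]), array([[ 0.3822,  0.9135,  0.1391],
       [ 0.8585, -0.4067,  0.3125],
       [ 0.342 ,  0.    , -0.9397]])) (array([ 0.6591, -0.1539,  0.023 ]), array([[ 0.2653,  0.9593,  0.0966],
       [ 0.9015, -0.2823,  0.3281],
       [ 0.342 ,  0.    , -0.9397]]))
shift [-1.019 -0.902  0.017] turn [-0.029  0.024  0.167] rows>= 8.0
```

play_rows([
  [[-0.25,-0.225,0,-0.007,0.006,0.042,1],[-0.5,-0.45,0,-0.014,0.012,0.084,1],[-0.75,-0.68,0,-0.021,0.018,0.125,1],[-1,-0.9,0,-0.029,0.024,0.167,1],[-1,-0.9,0,-0.029,0.024,0.167,1],[-1,-0.9,0,-0.029,0.024,0.167,1],[-1,-0.9,0,-0.029,0.024,0.167,1],[-1,-0.9,0,-0.029,0.024,0.167,1],[-1,-0.9,0,-0.029,0.024,0.167,1]],
])

```text
time_s: 1.0
ee_pos: [0.3158, 0.2612, 0.2244]
eef_rot: [3.063, -0.212, 1.871]
force: [-0.8, 0.3, 0.4]
grip_width: 0.094
grip_force: 0.0
```

Run:
```python
from h import *
p,R,o=pose();print(p,o["qpos"],o["time_s"])
P,R1=grasp("green",.12)
go((p+P)/2+[0,0,.02],R1)
```

```text
[0.31584752 0.2612167  0.22440204] [ 0.48250204 -0.10044626  1.97675951  0.21107433  1.15570015  0.1155017 ] 1.0
shift [-0.954  0.033 -0.103] turn [-0.02   0.017  0.111] rows>= 5.0
```

play_rows([
  [[-0.19,0.006,-0.02,-0.004,0.003,0.022,1],[-0.38,0.013,-0.04,-0.008,0.007,0.044,1],[-0.57,0.02,-0.06,-0.012,0.01,0.067,1],[-0.76,0.026,-0.08,-0.016,0.014,0.089,1],[-0.95,0.033,-0.1,-0.02,0.017,0.111,1],[-0.95,0.033,-0.1,-0.02,0.017,0.111,1],[-0.95,0.033,-0.1,-0.02,0.017,0.111,1]],
])

```text
time_s: 1.7
ee_pos: [0.3924, 0.0371, 0.1993]
eef_rot: [-3.141, -0.352, 1.153]
force: [-0.1, 0.1, -0.2]
grip_width: 0.094
grip_force: 0.0
```

Run:
```python
from h import *
p,R,o=pose();print(p,o["qpos"],o["time_s"])
go(*grasp("green",.12))
```

```text
[0.39236376 0.03709049 0.19926104] [-0.21961329 -0.09557732  2.05646188  0.38164782  1.13792091  0.04368255] 1.7
shift [-0.754  0.651 -0.006] turn [-0. -0.  0.] rows>= 5.0
```

play_rows([
  [[-0.15,0.13,0,0,0,0,1],[-0.3,0.26,0,0,0,0,1],[-0.45,0.39,0,0,0,0,1],[-0.6,0.52,0,0,0,0,1],[-0.754,0.65,-0.006,0,0,0,1],[-0.754,0.65,-0.006,0,0,0,1],[-0.754,0.65,-0.006,0,0,0,1]],
])

```text
time_s: 2.4
ee_pos: [0.4692, -0.1895, 0.1353]
eef_rot: [-3.14, -0.353, 1.155]
force: [-0.3, -0.1, 0.1]
grip_width: 0.0939
grip_force: 0.0
```

```bash
cat >> h.py <<'E'
def wrist(name=None):
    from station import camera
    p,R,o=pose();c=camera("wrist");c=dict(c);c["Tw"]=np.block([[R,p[:,None]],[np.zeros((1,3)),np.ones((1,1))]])@c["T_tool_cam"]
    if name: cv2.imwrite(f"pics/{name}.png",c["frame"][:,:,::-1])
    return c
def wplane(c,uv,z):
    K=c["camera_matrix"];uv=np.atleast_2d(uv).astype(float);q=np.c_[(uv[:,0]-K[0,2])/K[0,0],(uv[:,1]-K[1,2])/K[1,1]]
    th=np.linalg.norm(q,axis=1);u=q/th[:,None];d=np.c_[u[:,0]*np.sin(th),-u[:,1]*np.sin(th),-np.cos(th)]@c["Tw"][:3,:3].T
    o=c["Tw"][:3,3];return o+d*((z-o[2])/d[:,2])[:,None]
E
python3 - <<'E'
from h import *
np.set_printoptions(precision=4,suppress=True)
c=wrist("w1");print(pose()[0],c["camera_matrix"],c["T_tool_cam"])
go(*grasp("green"))
m=mask(c,"green");n,l,s,ce=cv2.connectedComponentsWithStats(m)
for i in range(1,n):
    if s[i,4]>150:
        v,u=np.nonzero(l==i);p=wplane(c,np.c_[u,v],.018);r=cv2.minAreaRect((p[:,:2]*1000).astype(np.float32));print(s[i],p.mean(0),r)
E
```

```text
[ 0.4691 -0.1891  0.136 ] [[309.7069   0.     319.6294]
 [  0.     309.7069 201.1197]
 [  0.       0.       1.    ]] [[-0.001   0.9723  0.2337  0.0661]
 [ 1.      0.0007  0.0012 -0.0005]
 [ 0.001   0.2337 -0.9723 -0.1606]
 [ 0.      0.      0.      1.    ]]
shift [-0.009  0.004  0.478] turn [-0.    -0.001  0.001] rows>= 3.0
[ 158   66   71   71 2014] [0.4041 0.0054 0.018 ] ((401.1839904785156, 7.348842620849609), (69.75177001953125, 58.05821228027344), 9.588207244873047)
[ 310  154   24   98 2127] [ 0.4861 -0.1538  0.018 ] ((486.23724365234375, -153.03744506835938), (93.1351089477539, 21.792476654052734), 65.89798736572266)
```

View pics/w1.png

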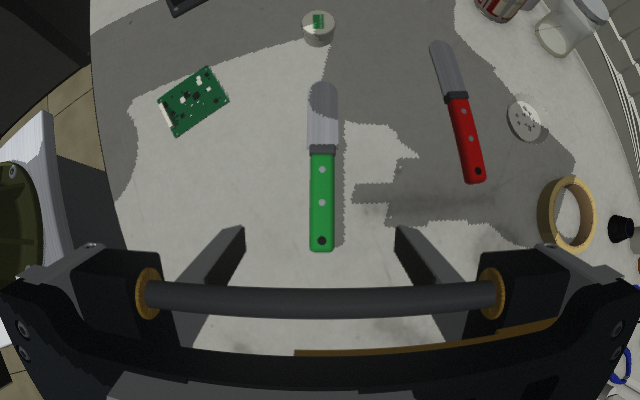

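The wrist view shows the green handle centred between the fingers, from (322,155) to (322,250), with the blade pointing up the picture. The measurement agrees within 1 mm, so I'll descend and grip.

play_rows([
  [[-0.009,0.004,0.16,0,0,0,1],[-0.009,0.004,0.32,0,0,0,1],[-0.009,0.004,0.43,0,0,0,1],[-0.009,0.004,0.476,0,0,0,1],[-0.009,0.004,0.476,0,0,0,-1],[-0.009,0.004,0.476,0,0,0,-1],[-0.009,0.004,0.476,0,0,0,-1],[-0.009,0.004,0.476,0,0,0,-1],[-0.009,0.004,0.476,0,0,0,-1],[-0.009,0.004,0.476,0,0,0,-1]],
], grip_force=50)

```text
time_s: 3.45
ee_pos: [0.4855, -0.1565, 0.0239]
eef_rot: [3.14, -0.352, 1.152]
force: [-0.7, 0.8, -0.0]
grip_width: 0.0493
grip_force: 0.0
```

Run:
```python
from h import *
p,R,o=pose();print(p,o["eef_rot"],o["grip_width"],o["grip_force"],o["force"])
```

```text
[ 0.48552475 -0.15650297  0.02385725] [ 3.14047285 -0.35241666  1.15184444] 0.049298022778146544 0.0 [-0.71600944  0.7501563  -0.03845888]
```

play_rows([
  [[0,0,0,0,0,0,-1],[0,0,0,0,0,0,-1],[0,0,0,0,0,0,-1],[0,0,0,0,0,0,-1],[0,0,0,0,0,0,-1],[0,0,0,0,0,0,-1],[0,0,0,0,0,0,-1],[0,0,0,0,0,0,-1]],
], grip_force=50)

```text
time_s: 4.25
ee_pos: [0.4855, -0.1563, 0.0235]
eef_rot: [3.141, -0.352, 1.152]
force: [-0.4, -0.7, -0.8]
grip_width: 0.0236
grip_force: 50.0
```

```bash
cat >> h.py <<'E'
def insert(col,back,g=None):
    # g: (handle-axis point in tool frame at handle x=gx, gx). back = tip distance before home along the slot
    m,az=HO[col];R=toolR(az,BETA-np.radians(40));s=np.array([np.cos(az)*np.cos(np.radians(40)),np.sin(az)*np.cos(np.radians(40)),-np.sin(np.radians(40))])
    t,gx=g if g else (np.array([0,0,.0149]),0.)
    return m-s*(.0525-gx+back)-R@t,R
E
python3 - <<'E'
from h import *
np.set_printoptions(precision=4,suppress=True)
p,R,o=pose();print(p,o["eef_rot"],o["grip_width"],o["grip_force"],o["force"])
h,az=SP["green"];print("handle origin axis pt in tool",R.T@(h-p))
print(insert("green",.13),insert("green",0))
R1=insert("green",0)[1]
go(p+[-.04,.1,.20],R)
E
```

```text
[ 0.4855 -0.1563  0.0235] [ 3.141  -0.3525  1.1519] 0.023648812698613422 49.99456286430359 [-0.4034 -0.7087 -0.799 ]
handle origin axis pt in tool [ 0.0022 -0.0006  0.0163]
(array([0.4592, 0.0613, 0.2113]), array([[-0.0852,  0.9959,  0.031 ],
       [ 0.9358,  0.0906, -0.3406],
       [-0.342 ,  0.    , -0.9397]])) (array([0.4502, 0.1605, 0.1277]), array([[-0.0852,  0.9959,  0.031 ],
       [ 0.9358,  0.0906, -0.3406],
       [-0.342 ,  0.    , -0.9397]]))
shift [ 0.558 -0.308 -0.647] turn [0. 0. 0.] rows>= 5.0
```

play_rows([
  [[0.1,-0.06,-0.14,0,0,0,-1],[0.2,-0.12,-0.28,0,0,0,-1],[0.34,-0.19,-0.42,0,0,0,-1],[0.45,-0.25,-0.54,0,0,0,-1],[0.56,-0.31,-0.65,0,0,0,-1],[0.56,-0.31,-0.65,0,0,0,-1],[0.56,-0.31,-0.65,0,0,0,-1]],
])

```text
time_s: 4.95
ee_pos: [0.4452, -0.0557, 0.2245]
eef_rot: [3.14, -0.352, 1.153]
force: [-0.6, -0.3, -1.1]
grip_width: 0.0231
grip_force: 50.0
```

Run:
```python
from h import *
np.set_printoptions(precision=4,suppress=True)
p,R,o=pose();print(p,o["grip_width"],o["qpos"])
go(*insert("green",.13))
```

```text
[ 0.4452 -0.0557  0.2245] 0.023125586176960325 [-0.4032  0.0465  1.8555  0.3716  1.2537 -0.1049]
shift [ 0.405 -0.139  0.205] turn [ 0.    -0.109 -0.083] rows>= 6.0
```

play_rows([
  [[0.08,-0.03,0.04,0,-0.018,-0.014,-1],[0.16,-0.05,0.08,0,-0.036,-0.028,-1],[0.24,-0.08,0.12,0,-0.054,-0.042,-1],[0.32,-0.11,0.16,0,-0.072,-0.055,-1],[0.36,-0.125,0.18,0,-0.09,-0.069,-1],[0.405,-0.14,0.205,0,-0.109,-0.083,-1],[0.405,-0.14,0.205,0,-0.109,-0.083,-1],[0.405,-0.14,0.205,0,-0.109,-0.083,-1],[0.405,-0.14,0.205,0,-0.109,-0.083,-1]],
])

```text
time_s: 5.85
ee_pos: [0.459, 0.0605, 0.2104]
eef_rot: [3.141, 0.347, 1.661]
force: [-0.3, -0.4, -0.4]
grip_width: 0.024
grip_force: 50.0
```

Run:
```python
from h import *
from station import camera
np.set_printoptions(precision=4,suppress=True)
p,R,o=pose();print(p,o["grip_width"],o["qpos"],o["time_s"])
a=insert("green",.13);print("err",R.T@(a[0]-p),Ro.from_matrix(R.T@a[1]).as_rotvec())
c=wrist();
for n in("scene","top"):
    k=camera(n);np.savez(n+"1.npz",**k)
    b=(170,120,400,290) if n=="scene" else (180,140,400,290)
    f=k["frame"][b[1]:b[3],b[0]:b[2],::-1];cv2.imwrite(f"pics/{n}1.png",cv2.resize(f,None,fx=1.7,fy=1.7))
A=[cv2.imread(f"pics/{n}1.png") for n in("scene","top")];w=min(a.shape[1] for a in A)
cv2.imwrite("pics/both1.png",np.vstack([a[:,:w] for a in A]));
cv2.imwrite("pics/w2.png",c["frame"][:,:,::-1])
```

```text
[0.459  0.0605 0.2104] 0.023970939324699528 [ 0.2352  0.1586  1.7651 -0.3584  1.2879  0.2584] 5.85
err [ 0.0005  0.0002 -0.0011] [ 0.0002 -0.0018 -0.0008]
```

View pics/both1.png

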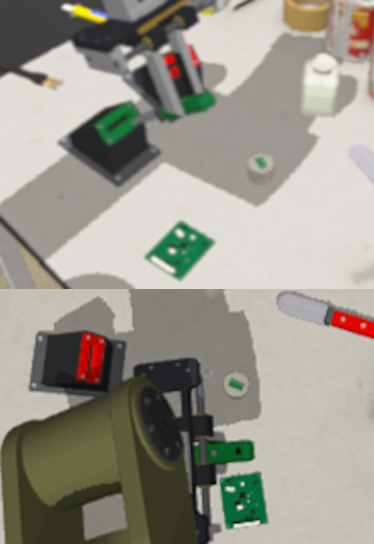

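View pics/w2.png

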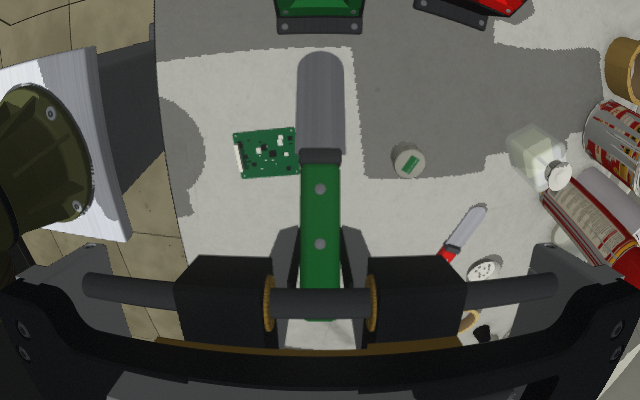

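The scene crop shows the green spatula held just in front of the green plate. In the wrist view it lies straight, with the tip near (320,52) and the bolster near (320,155). I'll check the pitch of the held tool against the grasp model.

```bash
cat >> h.py <<'E'
def wtool(c,uv):   # wrist depth -> tool frame
    K=c["camera_matrix"];uv=np.atleast_2d(uv);q=np.c_[(uv[:,0]-K[0,2])/K[0,0],(uv[:,1]-K[1,2])/K[1,1]].astype(float)
    th=np.linalg.norm(q,axis=1)+1e-9;u=q/th[:,None];z=c["z_map"][uv[:,1],uv[:,0]][:,None]
    P=np.c_[u[:,0]*np.tan(th),-u[:,1]*np.tan(th),-np.ones(len(uv))]*z
    return P@c["T_tool_cam"][:3,:3].T+c["T_tool_cam"][:3,3]
def held(c,col):
    # handle/blade surface lines in the tool frame
    g=np.mgrid[302:338:2,50:148:2].reshape(2,-1).T;P=wtool(c,g)
    k=(np.abs(P[:,1])<.02)&(P[:,2]>.0)&(P[:,2]<.09)&(P[:,0]>.03);P=P[k]
    for _ in range(3):
        f=np.polyfit(P[:,0],P[:,2],1);r=P[:,2]-np.polyval(f,P[:,0]);P=P[np.abs(r)<max(.003,2*r.std())]
    print("blade n",len(P),"pitch deg",np.degrees(np.arctan(f[0])),"z at x=0 (face)",f[1],"x range",P[:,0].min(),P[:,0].max(),"rms",r.std())
    m=mask(c,col);m[:150]=0;m[252:]=0;m[:,:290]=0;m[:,350:]=0;v,u=np.nonzero(m);H=wtool(c,np.c_[u,v]);f2=np.polyfit(H[:,0],H[:,2],1)
    print("handle n",len(H),"pitch",np.degrees(np.arctan(f2[0])),"z0 face",f2[1],"y mean",H[:,1].mean(),"yaw",np.degrees(np.arctan(np.polyfit(H[:,0],H[:,1],1)[0])),"front x",np.percentile(H[:,0],99.5))
    return f,f2
E
python3 - <<'E'
from h import *
np.set_printoptions(precision=4,suppress=True)
c=wrist();held(c,"green")
col=c["frame"][40:165:3,318].astype(int).sum(1);print(list(zip(range(40,165,3),col)))
# expected: tool-frame points
o=np.array([.0022,-.0006,.0163]);d=np.array([np.cos(BETA),0,np.sin(BETA)])
T=np.linalg.inv(c["T_tool_cam"])
nrm=np.array([np.sin(BETA),0,-np.cos(BETA)])
for n,x,h in(("tip",.1275,.001),("shoulder",.0525,.009),("hfront",.0425,.009)):
    q=T[:3,:3]@(o+d*x+nrm*h)+T[:3,3];v=np.array([q[0],-q[1],-q[2]]);th=np.arctan2(np.hypot(*v[:2]),v[2]);print(n,c["camera_matrix"][:2,2]+309.7*th*v[:2]/np.hypot(*v[:2]))
E
```

```text
blade n 839 pitch deg 20.371853405886387 z at x=0 (face) 0.014610174323320712 x range 0.055332278053796445 0.122203205766286 rms 0.0006390800407950092
handle n 3263 pitch 19.604131637463247 z0 face 0.01597757595553097 y mean -0.0028590201314526906 yaw -2.280201950972304 front x 0.04531639378062431
[(40, np.int64(301)), (43, np.int64(312)), (46, np.int64(317)), (49, np.int64(495)), (52, np.int64(263)), (55, np.int64(269)), (58, np.int64(271)), (61, np.int64(271)), (64, np.int64(270)), (67, np.int64(269)), (70, np.int64(269)), (73, np.int64(274)), (76, np.int64(271)), (79, np.int64(266)), (82, np.int64(273)), (85, np.int64(266)), (88, np.int64(270)), (91, np.int64(271)), (94, np.int64(273)), (97, np.int64(276)), (100, np.int64(274)), (103, np.int64(270)), (106, np.int64(278)), (109, np.int64(276)), (112, np.int64(271)), (115, np.int64(270)), (118, np.int64(272)), (121, np.int64(271)), (124, np.int64(273)), (127, np.int64(281)), (130, np.int64(275)), (133, np.int64(278)), (136, np.int64(271)), (139, np.int64(275)), (142, np.int64(280)), (145, np.int64(277)), (148, np.int64(155)), (151, np.int64(136)), (154, np.int64(142)), (157, np.int64(152)), (160, np.int64(148)), (163, np.int64(122))]
tip [320.7307  50.9196]
shoulder [320.8787 148.1883]
hfront [320.8894 164.4037]
```

```bash
cat >> h.py <<'E'
G=(np.array([.0022,-.0006,.0164]),0.)
E
python3 - <<'E'
from h import *
np.set_printoptions(precision=4,suppress=True)
for b in(.13,.08,.06,.03,0):go(*insert("green",b,G))
E
```

```text
shift [-0.006  0.003 -0.007] turn [ 0. -0. -0.] rows>= 1.0
shift [0.182 0.003 0.061] turn [ 0. -0. -0.] rows>= 1.0
shift [0.257 0.002 0.089] turn [ 0. -0. -0.] rows>= 2.0
shift [0.37  0.002 0.13 ] turn [ 0. -0. -0.] rows>= 2.0
shift [0.483 0.002 0.171] turn [ 0. -0. -0.] rows>= 3.0
```

play_rows([
  [[0,0.003,-0.005,0,0,0,-1],[0.09,0.003,0.027,0,0,0,-1],[0.18,0.003,0.061,0,0,0,-1],[0.205,0.003,0.07,0,0,0,-1],[0.23,0.003,0.079,0,0,0,-1],[0.257,0.003,0.089,0,0,0,-1],[0.257,0.003,0.089,0,0,0,-1],[0.257,0.003,0.089,0,0,0,-1]],
])

```text
time_s: 6.85
ee_pos: [0.4552, 0.1137, 0.1686]
eef_rot: [3.139, 0.348, 1.662]
force: [-0.5, -0.5, -1.3]
grip_width: 0.0239
grip_force: 50.0
```

Run:
```python
from h import *
np.set_printoptions(precision=4,suppress=True)
p,R,o=pose();print("force tool",R.T@o["force"],o["time_s"])
for b in(.06,.03,0):go(*insert("green",b,G))
c=wrist("w3");held(c,"green")
```

```text
force tool [ 0.0292 -0.5803  1.414 ] 6.85
shift [-0.002 -0.001  0.001] turn [ 0. -0.  0.] rows>= 1.0
shift [ 0.111 -0.001  0.042] turn [ 0. -0.  0.] rows>= 1.0
shift [ 0.224 -0.001  0.083] turn [ 0. -0.  0.] rows>= 2.0
blade n 751 pitch deg 13.586951164975474 z at x=0 (face) 0.024184996272566716 x range 0.05526996217393268 0.10982335994049312 rms 0.0032089281128312446
handle n 3292 pitch -52.684192969661886 z0 face 0.04803401742595593 y mean -0.0031245449990956616 yaw 14.107367614968455 front x 0.05696282446252274
```

View pics/w3.png

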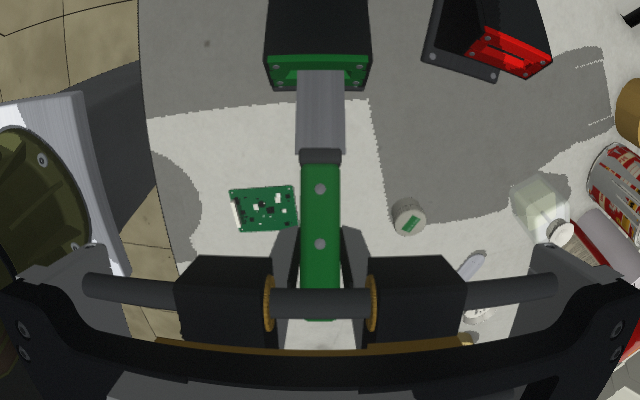

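The wrist view shows the blade tip inside the green opening, with the plate at (318,72) and the blade at (320,110). It is centred and there is no contact force, so I'll push on.

play_rows([
  [[0.038,0,0.014,0,0,0,-1],[0.075,0,0.027,0,0,0,-1],[0.112,0,0.041,0,0,0,-1],[0.15,0,0.055,0,0,0,-1],[0.17,0,0.062,0,0,0,-1],[0.19,0,0.069,0,0,0,-1],[0.19,0,0.069,0,0,0,-1]],
])

```text
time_s: 7.6
ee_pos: [0.4514, 0.1529, 0.1354]
eef_rot: [3.141, 0.349, 1.663]
force: [1.1, 0.3, -1.3]
grip_width: 0.0237
grip_force: 50.0
```

Run:
```python
from h import *
np.set_printoptions(precision=4,suppress=True)
p,R,o=pose();print("force tool",R.T@o["force"],o["time_s"])
for b in(0,):go(*insert("green",b,G))
```

```text
force tool [0.632  1.1508 1.1566] 7.6
shift [0.031 0.    0.012] turn [ 0. -0.  0.] rows>= 1.0
```

play_rows([
  [[0.008,0,0.003,0,0,0,-1],[0.016,0,0.006,0,0,0,-1],[0.024,0,0.009,0,0,0,-1],[0.031,0,0.011,0,0,0,-1],[0.036,0,0.013,0,0,0,-1],[0.036,0,0.013,0,0,0,-1]],
])

```text
time_s: 8.2
ee_pos: [0.4516, 0.1572, 0.1318]
eef_rot: [3.139, 0.355, 1.661]
force: [-2.0, -23.6, 23.0]
grip_width: 0.0237
grip_force: 50.0
```

Run:
```python
from h import *
np.set_printoptions(precision=4,suppress=True)
p,R,o=pose();print("force tool",R.T@o["force"],o["time_s"])
for b in(0,):go(*insert("green",b,G))
```

```text
force tool [-29.8466  -4.0843 -13.5151] 8.2
shift [ 0.01  -0.002  0.005] turn [ 0.     0.001 -0.   ] rows>= 1.0
```

Run:
```python
from h import *
c=wrist();f=c["frame"][60:260,220:420,::-1];cv2.imwrite("pics/w4.png",cv2.resize(f,None,fx=3,fy=3,interpolation=cv2.INTER_CUBIC))
```

```text
(no output)
```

View pics/w4.png

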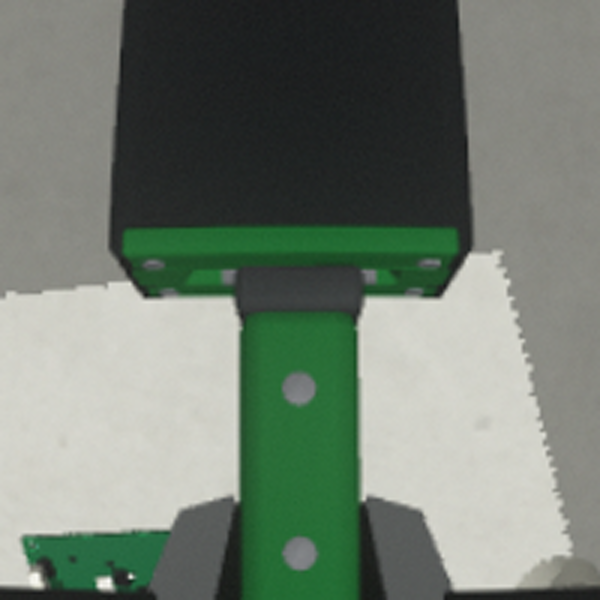

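The bolster at (300,290 in the crop) sits against the green plate. I'll relieve the push, open and back off along the tool axis.

play_rows([
  [[-0.011,0,-0.004,0,0,0,-1],[-0.011,0,-0.004,0,0,0,0.5],[-0.011,0,-0.004,0,0,0,0.5],[-0.011,0,-0.004,0,0,0,0.5],[-0.011,0,-0.004,0,0,0,0.5],[-0.011,0,-0.004,0,0,0,0.5],[-0.011,0,-0.06,0,0,0,0.5],[-0.011,0,-0.18,0,0,0,1],[-0.03,0,-0.35,0,0,0,1],[-0.05,0,-0.5,0,0,0,1]],
])

```text
time_s: 9.25
ee_pos: [0.4476, 0.1911, 0.2531]
eef_rot: [3.14, 0.348, 1.663]
force: [0.2, 0.5, 1.1]
grip_width: 0.0909
grip_force: 0.0
```

Run:
```python
from h import *
np.set_printoptions(precision=4,suppress=True)
p,R,o=pose();print(p,o["grip_width"],o["force"],o["time_s"],o["qpos"])
c=wrist();f=c["frame"][0:300,170:470,::-1];cv2.imwrite("pics/w5.png",cv2.resize(f,None,fx=1.5,fy=1.5))
P,R1=grasp("red",.14)
print(P)
go((p+P)/2+[0,0,.05],R1)
```

```text
[0.4476 0.1911 0.2531] 0.09094800013964262 [0.2133 0.482  1.0838] 9.25 [ 0.4913  0.2203  1.589  -0.322   1.4761  0.4533]
[ 0.6455 -0.1998  0.1546]
shift [-0.764  0.316  0.3  ] turn [0.001 0.109 0.062] rows>= 6.0
```

View pics/w5.png

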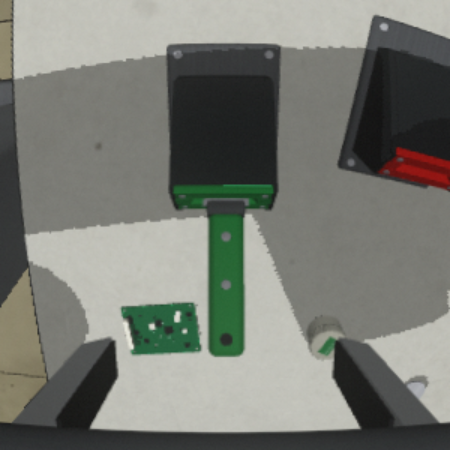

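The green spatula stays home in its holder with the bolster on the plate, at (226,207) in the crop. Next is the red one.

play_rows([
  [[-0.13,0.05,0.02,0,0.018,0.01,1],[-0.26,0.11,0.08,0,0.036,0.021,1],[-0.4,0.16,0.14,0,0.054,0.031,1],[-0.52,0.21,0.2,0,0.072,0.041,1],[-0.64,0.26,0.25,0,0.09,0.051,1],[-0.764,0.316,0.3,0,0.109,0.062,1],[-0.764,0.316,0.3,0,0.109,0.062,1],[-0.764,0.316,0.3,0,0.109,0.062,1]],
])

```text
time_s: 10.1
ee_pos: [0.5453, -0.0075, 0.2457]
eef_rot: [3.14, -0.345, 1.279]
force: [0.1, 0.6, 0.5]
grip_width: 0.094
grip_force: 0.0
```

Run:
```python
from h import *
np.set_printoptions(precision=4,suppress=True)
p,R,o=pose();print(p,o["time_s"],o["qpos"])
go(*grasp("red",.12))
c=wrist();m=mask(c,"red");n,l,s,ce=cv2.connectedComponentsWithStats(m)
for i in range(1,n):
    if s[i,4]>150:
        v,u=np.nonzero(l==i);P=wplane(c,np.c_[u,v],.018);r=cv2.minAreaRect((P[:,:2]*1000).astype(np.float32));print(s[i],P.mean(0),r)
```

```text
[ 0.5453 -0.0075  0.2457] 10.1 [-0.2384  0.246   1.5743  0.3561  1.3172 -0.0361]
shift [-0.708  0.605  0.214] turn [ 0.     0.001 -0.001] rows>= 5.0
[ 269   31   55   35 1180] [0.5941 0.2757 0.018 ] ((594.5739135742188, 276.065673828125), (50.95732498168945, 80.55943298339844), 86.3046646118164)
[485  87  51  33 589] [0.902 0.104 0.018] ((906.2017211914062, 108.88690948486328), (116.78089904785156, 41.12944412231445), 15.053908348083496)
[ 554  102   62   68 2376] [1.0444 0.0179 0.018 ] ((1063.5462646484375, 16.812644958496094), (179.6629638671875, 120.5548324584961), 6.199431419372559)
[487 158  78  29 321] [ 0.878  -0.0053  0.018 ] ((887.741943359375, -5.100605010986328), (20.650224685668945, 172.75296020507812), 84.932861328125)
[420 314  18  31 440] [ 0.6508 -0.1717  0.018 ] ((652.4883422851562, -170.80044555664062), (44.636226654052734, 25.853111267089844), 73.21965789794922)
[598 381  42  19 386] [ 1.0592 -0.5493  0.018 ] ((1095.8250732421875, -571.76416015625), (42.281070709228516, 238.1703643798828), 52.48040008544922)
```

play_rows([
  [[-0.14,0.12,0.04,0,0,0,1],[-0.28,0.24,0.08,0,0,0,1],[-0.42,0.36,0.12,0,0,0,1],[-0.56,0.48,0.17,0,0,0,1],[-0.708,0.605,0.214,0,0,0,1],[-0.708,0.605,0.214,0,0,0,1],[-0.708,0.605,0.214,0,0,0,1],[-0.708,0.605,0.214,0,0,0,1]],
])

```text
time_s: 10.95
ee_pos: [0.6486, -0.1899, 0.1379]
eef_rot: [3.137, -0.345, 1.285]
force: [0.4, 0.3, 1.1]
grip_width: 0.0941
grip_force: 0.0
```

Run:
```python
from h import *
np.set_printoptions(precision=4,suppress=True)
p,R,o=pose();print(p,o["time_s"],o["qpos"])
go(*grasp("red"))
c=wrist();m=mask(c,"red");n,l,s,ce=cv2.connectedComponentsWithStats(m)
for i in range(1,n):
    if s[i,4]>150:
        v,u=np.nonzero(l==i);P=wplane(c,np.c_[u,v],.018);r=cv2.minAreaRect((P[:,:2]*1000).astype(np.float32));
        if r[0][0]<800: print(s[i],P.mean(0),r)
```

```text
[ 0.6486 -0.1899  0.1379] 10.95 [-0.4641  0.6778  1.2067  0.3505  1.3314 -0.2743]
shift [-0.014 -0.002  0.483] turn [0.001 0.001 0.   ] rows>= 3.0
[ 310  156   25   98 2195] [ 0.6602 -0.1549  0.018 ] ((660.7349853515625, -154.2296142578125), (93.61630249023438, 22.708280563354492), 73.69670104980469)
```

play_rows([
  [[-0.014,0.001,0.16,0.001,0.001,0,1],[-0.014,0.001,0.32,0.001,0.001,0,1],[-0.014,0.001,0.43,0.001,0.001,0,1],[-0.014,0.001,0.48,0.001,0.001,0,0],[-0.012,0.001,0.48,0.001,0.001,0,0],[-0.012,0.001,0.48,0.001,0.001,0,-1],[-0.012,0.001,0.48,0.001,0.001,0,-1],[-0.012,0.001,0.48,0.001,0.001,0,-1],[-0.012,0.001,0.48,0.001,0.001,0,-1],[-0.012,0.001,0.48,0.001,0.001,0,-1]],
], grip_force=50)

```text
time_s: 12.0
ee_pos: [0.6595, -0.156, 0.0228]
eef_rot: [-3.138, -0.352, 1.282]
force: [-0.6, 0.2, 0.3]
grip_width: 0.0413
grip_force: 0.0
```

play_rows([
  [[0,0,0,0,0,0,-1],[0,0,0,0,0,0,-1],[0,0,0,0,0,0,-1],[0,0,0,0,0,0,-1],[0,0,0,0,0,0,-1],[0,0,0,0,0,0,-1]],
], grip_force=50)

```text
time_s: 12.6
ee_pos: [0.6594, -0.1558, 0.0224]
eef_rot: [-3.138, -0.352, 1.282]
force: [0.6, -1.2, -0.1]
grip_width: 0.0235
grip_force: 50.0
```

Run:
```python
from h import *
np.set_printoptions(precision=4,suppress=True)
p,R,o=pose();print(p,o["eef_rot"],o["grip_width"],o["grip_force"],o["force"],o["time_s"])
h,az=SP["red"];print("handle origin axis pt in tool",R.T@(np.array([.661,-.1490,.009])-p),"yaw err deg",np.degrees(az-o["eef_rot"][2]))
go(p+[-.06,.06,.21],R)
```

```text
[ 0.6594 -0.1558  0.0224] [-3.1376 -0.3519  1.2817] 0.02348849795621255 49.994051456451416 [ 0.6452 -1.1602 -0.0894] 12.6
handle origin axis pt in tool [ 0.0019 -0.0004  0.015 ] yaw err deg 0.1618863767627492
shift [ 0.441 -0.301 -0.732] turn [0. 0. 0.] rows>= 5.0
```

play_rows([
  [[0.06,0,-0.15,0,0,0,-1],[0.13,-0.04,-0.31,0,0,0,-1],[0.23,-0.12,-0.47,0,0,0,-1],[0.34,-0.21,-0.6,0,0,0,-1],[0.44,-0.3,-0.73,0,0,0,-1],[0.44,-0.3,-0.73,0,0,0,-1],[0.44,-0.3,-0.73,0,0,0,-1]],
])

```text
time_s: 13.3
ee_pos: [0.5996, -0.0958, 0.2326]
eef_rot: [-3.139, -0.352, 1.283]
force: [0.8, -0.9, -1.8]
grip_width: 0.0231
grip_force: 50.0
```

```bash
cat >> h.py <<'E'
GR=(np.array([.0019,-.0004,.0155]),0.)
E
python3 - <<'E'
from h import *
np.set_printoptions(precision=4,suppress=True)
p,R,o=pose();print(p,o["grip_width"],o["qpos"]);print(insert("red",.13,GR))
go(*insert("red",.13,GR))
E
```

```text
[ 0.5996 -0.0958  0.2326] 0.023143784909910113 [-0.3624  0.4238  1.3705  0.3565  1.3892 -0.1472]
(array([0.5806, 0.0984, 0.2125]), array([[ 0.0541,  0.9983, -0.0197],
       [ 0.9381, -0.0576, -0.3415],
       [-0.342 ,  0.    , -0.9397]]))
shift [ 0.651 -0.293  0.325] turn [-0.    -0.111 -0.037] rows>= 5.0
```

play_rows([
  [[0.11,-0.05,0.05,0,-0.018,-0.006,-1],[0.22,-0.1,0.11,0,-0.037,-0.012,-1],[0.33,-0.15,0.16,0,-0.056,-0.018,-1],[0.44,-0.2,0.22,0,-0.074,-0.025,-1],[0.55,-0.25,0.27,0,-0.093,-0.031,-1],[0.651,-0.293,0.325,0,-0.111,-0.037,-1],[0.651,-0.293,0.325,0,-0.111,-0.037,-1],[0.651,-0.293,0.325,0,-0.111,-0.037,-1],[0.651,-0.293,0.325,0,-0.111,-0.037,-1]],
])

```text
time_s: 14.2
ee_pos: [0.5808, 0.097, 0.2111]
eef_rot: [-3.136, 0.347, 1.511]
force: [0.0, -0.9, -1.5]
grip_width: 0.0235
grip_force: 50.0
```

Run:
```python
from h import *
np.set_printoptions(precision=4,suppress=True)
p,R,o=pose();print(p,o["qpos"],o["time_s"])
c=wrist("w6");held(c,"red")
for b in(.13,.08,.06,.03,0):go(*insert("red",b,GR))
```

```text
[0.5808 0.097  0.2111] [ 0.2417  0.4671  1.3581 -0.3326  1.4363  0.3673] 14.2
blade n 832 pitch deg 20.17574908992212 z at x=0 (face) 0.013872298744807084 x range 0.055222422088725825 0.1211150723638358 rms 0.0006614464617219438
handle n 3167 pitch 12.253744464883802 z0 face 0.008699814830326266 y mean -0.0011383435537227788 yaw 0.3083402398559217 front x 0.04409979119641037
shift [ 0.005 -0.002 -0.006] turn [-0.001 -0.    -0.   ] rows>= 1.0
shift [ 0.193 -0.002  0.063] turn [-0.001 -0.    -0.   ] rows>= 2.0
shift [ 0.268 -0.002  0.09 ] turn [-0.001 -0.    -0.   ] rows>= 2.0
shift [ 0.381 -0.002  0.132] turn [-0.001 -0.    -0.   ] rows>= 3.0
shift [ 0.493 -0.002  0.173] turn [-0.001 -0.    -0.   ] rows>= 3.0
```

View pics/w6.png

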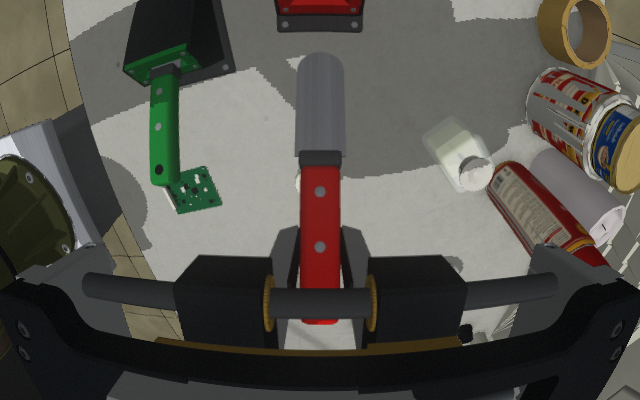

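The wrist view shows the red blade with its tip at (320,53), straight and aligned with the red plate at (320,8). The green spatula is still seated at left, at (163,75).

play_rows([
  [[0.005,-0.002,-0.005,0,0,0,-1],[0.1,-0.002,0.029,0,0,0,-1],[0.19,-0.002,0.062,-0.001,0,0,-1],[0.215,-0.002,0.071,-0.001,0,0,-1],[0.24,-0.002,0.08,-0.001,0,0,-1],[0.268,-0.002,0.09,-0.001,0,0,-1],[0.268,-0.002,0.09,-0.001,0,0,-1],[0.268,-0.002,0.09,-0.001,0,0,-1]],
])

```text
time_s: 15.05
ee_pos: [0.5835, 0.1531, 0.1683]
eef_rot: [3.139, 0.348, 1.512]
force: [0.2, 0.1, -2.4]
grip_width: 0.0236
grip_force: 50.0
```

Run:
```python
from h import *
np.set_printoptions(precision=4,suppress=True)
p,R,o=pose();print("force tool",R.T@o["force"],o["time_s"])
for b in(.06,.03,0):go(*insert("red",b,GR))
c=wrist()
m=mask(c,"red");m[130:]=0;m[:,:200]=0;m[:,450:]=0;v,u=np.nonzero(m);print("plate cols",u.min(),u.max(),"rows",v.min(),v.max())
```

```text
force tool [0.9451 0.1607 2.1699] 15.05
shift [-0.003  0.001  0.004] turn [ 0. -0. -0.] rows>= 1.0
shift [0.109 0.001 0.046] turn [ 0. -0. -0.] rows>= 1.0
shift [0.222 0.    0.087] turn [ 0. -0. -0.] rows>= 2.0
plate cols 268 370 rows 55 87
```

play_rows([
  [[0.036,0,0.017,0,0,0,-1],[0.073,0,0.031,0,0,0,-1],[0.11,0,0.045,0,0,0,-1],[0.145,0,0.058,0,0,0,-1],[0.166,0,0.066,0,0,0,-1],[0.187,0,0.073,0,0,0,-1],[0.187,0,0.073,0,0,0,-1]],
])

```text
time_s: 15.8
ee_pos: [0.5855, 0.1916, 0.1345]
eef_rot: [3.139, 0.348, 1.513]
force: [0.7, -0.1, -1.3]
grip_width: 0.0229
grip_force: 50.0
```

Run:
```python
from h import *
np.set_printoptions(precision=4,suppress=True)
p,R,o=pose();print("force tool",R.T@o["force"],o["time_s"])
go(*insert("red",0,GR))
```

```text
force tool [0.3862 0.6649 1.2051] 15.8
shift [0.031 0.002 0.012] turn [ 0. -0. -0.] rows>= 1.0
```

play_rows([
  [[0.008,0,0.003,0,0,0,-1],[0.016,0,0.006,0,0,0,-1],[0.024,0,0.009,0,0,0,-1],[0.031,0,0.011,0,0,0,-1],[0.036,0,0.013,0,0,0,-1],[0.036,0,0.013,0,0,0,-1]],
])

```text
time_s: 16.4
ee_pos: [0.5863, 0.1966, 0.1304]
eef_rot: [3.138, 0.351, 1.511]
force: [-4.7, -13.0, 11.0]
grip_width: 0.0237
grip_force: 50.0
```

Run:
```python
from h import *
np.set_printoptions(precision=4,suppress=True)
p,R,o=pose();print("force tool",R.T@o["force"],o["time_s"])
go(*insert("red",0,GR))
c=wrist();f=c["frame"][60:260,220:420,::-1];cv2.imwrite("pics/w7.png",cv2.resize(f,None,fx=2,fy=2,interpolation=cv2.INTER_CUBIC))
```

```text
force tool [-16.2238  -3.8761  -5.8285] 16.4
shift [ 0.007 -0.     0.004] turn [ 0.  0. -0.] rows>= 1.0
```

View pics/w7.png

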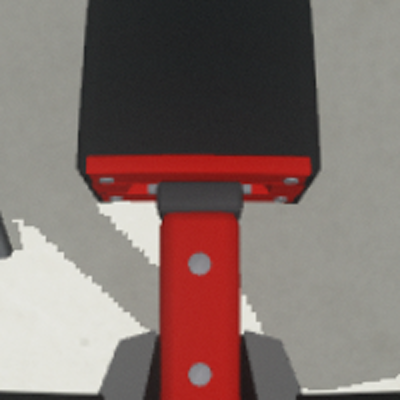

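The red bolster at (200,195) is against the plate, as the green one was. I'll release and retreat.

play_rows([
  [[-0.006,0,-0.002,0,0,0,-1],[-0.006,0,-0.002,0,0,0,0.5],[-0.006,0,-0.002,0,0,0,0.5],[-0.006,0,-0.002,0,0,0,0.5],[-0.006,0,-0.002,0,0,0,0.5],[-0.006,0,-0.002,0,0,0,0.5],[-0.006,0,-0.06,0,0,0,0.5],[-0.006,0,-0.18,0,0,0,0.5],[-0.02,0,-0.35,0,0,0,0.5],[-0.04,0,-0.5,0,0,0,0.5]],
])

```text
time_s: 17.45
ee_pos: [0.5875, 0.2325, 0.2527]
eef_rot: [3.138, 0.347, 1.512]
force: [-0.6, -0.0, 1.0]
grip_width: 0.0707
grip_force: 0.0
```

play_rows([
  [[0,0,-0.06,0,0,0,0.5],[0,0,-0.06,0,0,0,0.5],[0,0,-0.06,0,0,0,0.5],[0,0,-0.06,0,0,0,0.5]],
])

```text
time_s: 17.85
ee_pos: [0.5876, 0.2364, 0.2626]
eef_rot: [3.141, 0.349, 1.513]
force: [-0.7, 0.2, 0.4]
grip_width: 0.0706
grip_force: 0.0
```

Run:
```python
from h import *
np.set_printoptions(precision=4,suppress=True)
p,R,o=pose();print(p,o["force"],o["joint_vel"],o["time_s"])
wrist("w8")
```

```text
[0.5876 0.2364 0.2626] [-0.7492  0.2013  0.3861] [-0.0018  0.002  -0.0013 -0.0012 -0.0003 -0.0011] 17.85
```

View pics/w8.png

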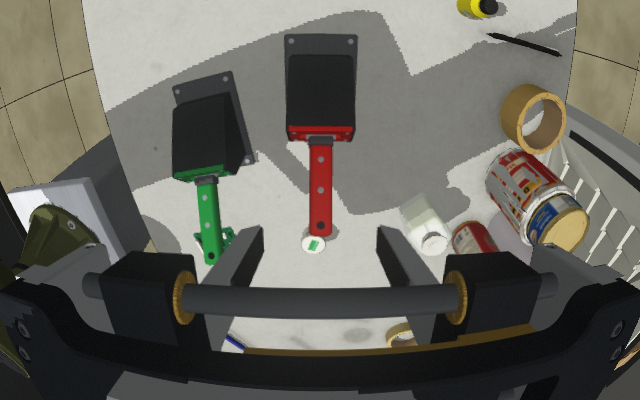

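The red spatula at (320,140) and the green one at (207,180) both sit bolster-to-plate in their own holders, and the gripper is clear. Handing in.

```bash
python3 -c "
from station import workorder
print(workorder.hand_in())"
```

```text
the job is handed in; nothing more can be done
None
```

Both spatulas are in the holders of their own colour with the bolsters against the face plates; I let go, backed the arm clear and handed the job in at about 18 s, but no verdict came back.

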